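# Slacken the left-hand-thread disc nut on a sharpener

## Robot

A 6-joint arm with a two-finger parallel gripper is mounted at the origin on the work surface. World frame = base frame: x ahead of the robot, y to its left, z up, the work surface at z = 0. Lengths are in mm, angles in rad, forces in N, time in s.
With the tool pointing down it reaches from about 275 to 775 mm from the base axis. Payload 14.6 kg.
Tool frame: the origin (TCP) lies at the very end of the fingers, on their centre line; the grasp point (between the pads) lies 19 mm behind it; x points along the fingers, y is the direction in which the jaws open and shut, and the axes are right-handed (so a half turn about x gives the same grasp; the last joint's range is limited). The gripper opens to 85 mm and grips with 20 to 120 N. Pads are 22 mm wide; open, the fingers measure 114 mm over their backs; the gripper's body (76 mm by 85 mm) begins 54 mm behind the grasp point. The pads swing forward as they close: fully open they stand 13 mm farther back than shut.
Start: joints at [1.135, 0.263, -0.048, 1.259, 0, 1.415], TCP at [145.495, 504.44, 231.278] pointing down, gripper open.
Joint ranges: [-2.65, 2.65], [-0.89, 1.7], [-1.18, 1.37], [-2.13, 2.11], [-1.35, 1.29], [-3.14, 3.14]. Speed limits (rad/s): [1.89, 1.89, 2.57, 2.79, 3.14, 3.14].

## Interface

Orientations are given as a unit quaternion [w, x, y, z].
In Python, from station import robot, capture, find_in, trace gives the robot as it stands.
- The arm moves only by the shell command python3 -m pendant 'ROWS' [FORCE]. ROWS is text: rows parted by semicolons, each of 7 numbers parted by spaces: the shift along the tool's x, y, z in m, then the turn, a rotation vector about the tool's x, y, z in degrees, then the finger opening in m, from 0 to 0.0854. In form: tx ty tz rx ry rz jaw; .... A call has 1 to 8 rows; each row is the pose to reach, as a shift and turn from the pose commanded when the call began, along the tool's axes at that moment; what a row does not reach only later rows make up. A row lasts 1/12 s, in which the tool goes at most 41.7 mm and 7.16 degrees, less where a joint would pass 70% of its speed; a pose out of reach is approached as far as the arm can. A call with a gripper value outside its range is refused whole. The fingers move at their own pace and stop on an object; FORCE is the grip in N (left out, the last holds). Time passes only in rows, so rows that repeat a pose let the fingers close. It gives the time, the measured TCP pose, the force and the opening at its end, in the units of the state.
- robot.state(): the state, without advancing time (a new reading comes with each control period).
- capture(name): name is "scene" or "side" or "wrist"; returns a dict with "image" (480x640x3 uint8, red, green, blue), "fx", "fy", "cx", "cy" (pixels), "camera_from_world" (4x4, takes a point from world to camera coordinates). Camera axes: x right, y up, looking along -z (the intrinsics and any distortion apply to the point x, -y, -z); pixel columns grow to the right and rows downward; lengths in mm; the calibration is good to about 2 mm. The wrist camera is an equidistant fisheye: a pixel r from the principal point sees the ray r / f radians off the axis. A picture is of the moment at which its call begins. There is no depth.
- robot.sign_off(): hands the job in, once; it reports no verdict.
Trained networks look in the newest picture that a camera, given by its name, has taken for a name from the list of things; names that differ only in an ending like _2 or _b are one class to them, and where a whole thing is asked for, a point or a joint stands for the part that bears it (a point fixed in the world has none). Each returns a list of dicts, best first, with "conf" (0 to 1); they miss things now and then, are a little off and sometimes report something else, mostly with a low value. They report only what shows in the picture. A call takes as long as a camera call.
- find_in(camera, label): "location" ([x, y, z] in mm, in world coordinates, good to about 4 mm: the middle of the surface that is visible of it).
- trace(camera, label): "mask" (480x640 bool, what is visible of it).
The state is a dict: "clock": time; "qpos": joint angles; "joint_vel": joint speeds; "joint_efforts": joint torques, N m; "position": TCP position; "eef_rot": TCP orientation; "wrist_force": force on the tool from outside, world axes, zero at the start; "moment": the same for the moment, N m; "width": finger opening in mm.
Only numpy, scipy, OpenCV 4.12 (cv2) and the standard library are available. Lean on these libraries where they do the work, as an engineer would, in place of code of your own. Each camera call takes 0.05 s, during which the arm holds its last target. There are 200 camera calls.

## Task

Two green tool sharpeners stand on the turner's bench and the worn disc of the one with the red wing nut is to be changed. Slacken the red nut by a good sixth of a turn (60 degrees or more), minding that it has a left-hand thread, so the usual loosening direction only tightens it, which must not happen; then let go and move clear. Leave the bare steel wing nut on the other machine as it is.

Things in the scene. Friction and masses are not known exactly. Their poses are not given: they have to be found in the camera images.
- red_nut_grip (a point): Grip point of the red wing nut: on its upright turning axis, 108 mm above the bench, 34 mm above the disc, about 14 mm below the wing tops. The wings form an upright plate 12 mm thick (along this frame's y) and about 68 mm long at the top (along its x); the round hub below is 30 mm across. z is up; the frame turns with the nut. Pinch across y from above.
- red_nut (a joint): Turn of the red nut, rad; 0 = tight, starts at 0 to 0.15. Left-hand thread: the value GROWS when it is turned CLOCKWISE seen from above (loosening) and falls when turned anticlockwise (tightening). Stiff, about 0.2 N m of friction; stays where it is left, does not rise noticeably; stops at -0.5 and 2.2.
- red_machine: The green sharpener that carries the red nut, bolted down, at either side and turned either way: 180 mm square base, grey 150 mm disc with its top 74 mm above the bench, spindle locked so that only the nut turns. Origin on the bench under the nut's axis, z up. On its +x side a steel tool rest bar, 83 mm from the axis, reaches 90 mm above the bench.
- steel_nut (a joint): Turn of the bare steel wing nut, rad, starting at 0 to 0.15. It is as large and stiff as the red one and sits on the other, otherwise identical green machine about 0.3 m to the side. Leave it alone.

How it is judged (in metres and radians):
At the end, for the whole second after the job is handed in: The red nut stands at rest at more than 0.9 rad (52 degrees) clockwise of its tight position, and has been let go (value of joint red_nut above 0.9 rad and velocity of joint red_nut between -0.1 and 0.1 rad/s); the robot touches nothing.
It fails at once if the red nut is tightened further (more than 0.25 rad anticlockwise past tight) (value of joint red_nut below -0.25 rad).
It fails at once if the bare steel nut is turned (below -0.15 or above 0.3 rad) (value of joint steel_nut above 0.3 rad or value of joint steel_nut below -0.15 rad).
It also fails if it takes over 29 s, if anything falls off the work surface, if the arm or the gripper's body presses on something with over 40 N, if the wrist force passes 120 N, or if a joint passes its speed limit or range.

## Working session

There is one attempt and no reset: what is moved stays moved. The work goes in short steps, Python scripts to look and compute and a shell command to move; the robot and the scene stay as the last step left them, time stands still between calls to the robot, and variables do not carry over. Pictures are saved under pics/ and viewed, on a budget of 10 in all, crops included, one or two more only if the job needs it, and the job is handed in when it is done.

```bash
mkdir -p pics
cat > h.py <<'E'
import numpy as np, cv2
from station import robot, capture, find_in, trace
from scipy.spatial.transform import Rotation as R
def ray(c,u,v):
    "pinhole ray in world: origin, dir"
    M=np.array(c["camera_from_world"]); d=np.array([(u-c["cx"])/c["fx"],-(v-c["cy"])/c["fy"],-1])
    return -M[:3,:3].T@M[:3,3], M[:3,:3].T@d
def fray(c,u,v):
    M=np.array(c["camera_from_world"]); p=np.array([(u-c["cx"])/c["fx"],(v-c["cy"])/c["fy"]]); r=np.hypot(*p)+1e-9
    d=np.array([np.sin(r)*p[0]/r,-np.sin(r)*p[1]/r,-np.cos(r)])
    return -M[:3,:3].T@M[:3,3], M[:3,:3].T@d
def atz(o,d,z): return o+d*(z-o[2])/d[2]
E
python3 - <<'E'
from h import *
ims=[]
for n in ["scene","wrist"]:
    c=capture(n); ims.append(c["image"])
    print(n,np.round(-np.array(c["camera_from_world"])[:3,:3].T@np.array(c["camera_from_world"])[:3,3]))
    for l in ["red_nut","steel_nut","red_machine"]:
        for r in find_in(n,l)[:2]: print(l,round(r["conf"],2),np.round(r["location"],1))
    cv2.imwrite(f"pics/{n}1.png",c["image"][...,::-1])
s=robot.state(); print(s["clock"],s["position"],s["eef_rot"],R.from_quat(np.roll(s["eef_rot"],-1)).as_matrix().round(3),s["width"])
E
```

```text
scene [1204.  174.  547.]
red_nut 0.72 [534.2 189.8 107.5]
steel_nut 0.98 [ 591.1 -192.7  112.7]
red_machine 0.94 [578.7 189.3  53.4]
wrist [ 75. 525. 373.]
red_machine 0.71 [445.5 126.7  28.5]
0.4 [145.49040351 504.38866542 231.22025951] [ 0.70013692  0.09889734  0.70016124 -0.09900429] [[-0.     0.277  0.961]
 [-0.     0.961 -0.277]
 [-1.    -0.    -0.   ]] 85.14972076929227
```

View scene.

View pics/scene1.png

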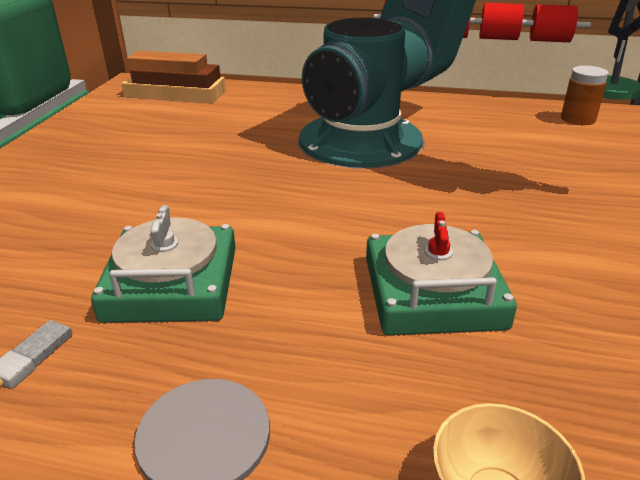

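Run:
```python
from h import *
c=capture("scene"); t=trace("scene","red_nut")
for r in t[:2]:
    ys,xs=np.nonzero(r["mask"]); print(r["conf"],len(xs),xs.min(),xs.max(),ys.min(),ys.max())
    m=r["mask"]
im=c["image"].astype(int); red=(im[...,0]>1.6*im[...,1])&(im[...,0]>1.6*im[...,2])&(im[...,0]>80)
n,l,st,ce=cv2.connectedComponentsWithStats(red.astype(np.uint8))
for i in range(1,n):
    if st[i,4]>60: print(st[i],ce[i], atz(*ray(c,*ce[i]),108).round(1))
x0,x1,y0,y1=xs.min()-60,xs.max()+60,ys.min()-40,ys.max()+50
cv2.imwrite("pics/crop1.png",cv2.resize(c["image"][y0:y1,x0:x1,::-1],None,fx=4,fy=4)); print(x0,y0)
```

```text
0.57 626 428 449 212 255
[     0      0    640    480 193178] [319.25208875 270.97334065] [642.8  47.5 108. ]
[ 479    2   46   36 1401] [501.95931478  19.12633833] [-748.8  329.3  108. ]
[ 533    4   47   36 1438] [555.60361613  21.04242003] [-750.6  488.8  108. ]
368 172
```

The machine with the red nut is on the right of the picture, with the nut at pixel (440,235). Its wings are nearly edge-on to the camera, so they lie roughly along world x. The rest bar is on the camera side, at world +x. The steel nut is at (162,228). I'll go above the red nut next.

```bash
R='0 -0.195 0.457 -16 0 0 0.085'; python3 -m pendant '0 -0.195 0.457 -16 0 0 0.085; 0 -0.195 0.457 -16 0 0 0.085; 0 -0.195 0.457 -16 0 0 0.085; 0 -0.195 0.457 -16 0 0 0.085; 0 -0.195 0.457 -16 0 0 0.085; 0 -0.195 0.457 -16 0 0 0.085; 0 -0.195 0.457 -16 0 0 0.085; 0 -0.195 0.457 -16 0 0 0.085'
python3 - <<'E'
from h import *
s=robot.state();M=R.from_quat(np.roll(s["eef_rot"],-1)).as_matrix()
print(M.round(3),(M.T@(np.array([530,190,231])-s["position"])).round(1),s["qpos"])
E
```

```text
clock: 1.17
position: [398.1, 298.0, 231.5]
eef_rot: [0.707, 0.001, 0.707, -0.0]
wrist_force: [-0.4, 1.2, -0.3]
width: 84.9
[[ 0.     0.002  1.   ]
 [ 0.     1.    -0.002]
 [-1.     0.     0.   ]] [   0.5 -107.8  132.1] [ 4.78648944e-01  2.15131639e-01 -1.13629128e-01  1.24152409e+00
  6.94478598e-06  4.80232640e-01]
```

```bash
python3 -m pendant '0 -0.108 0.132 0 0 0 0.085; 0 -0.108 0.132 0 0 0 0.085; 0 -0.108 0.132 0 0 0 0.085; 0 -0.108 0.132 0 0 0 0.085; 0 -0.108 0.132 0 0 0 0.085; 0 -0.108 0.132 0 0 0 0.085; 0 -0.108 0.132 0 0 0 0.085'
python3 - <<'E'
from h import *
c=capture("wrist"); s=robot.state(); print(s["clock"],s["position"],s["eef_rot"],s["qpos"])
for l in ["red_nut","red_nut_grip","red_machine"]:
    for r in find_in("wrist",l)[:2]: print(l,round(r["conf"],2),np.round(r["location"],1))
for r in trace("wrist","red_nut")[:1]:
    ys,xs=np.nonzero(r["mask"]); print(r["conf"],xs.min(),xs.max(),ys.min(),ys.max(),xs.mean(),ys.mean())
    P=np.array([atz(*fray(c,u,v),118)[:2] for u,v in zip(xs,ys)])
    print(P.mean(0),cv2.minAreaRect(P.astype(np.float32)))
cv2.imwrite("pics/w2.png",c["image"][...,::-1]); print(c["fx"],c["cx"],c["cy"],np.array(c["camera_from_world"]).round(3))
E
```

```text
clock: 1.75
position: [528.3, 191.5, 231.1]
eef_rot: [0.707, 0.001, 0.707, -0.001]
wrist_force: [-0.5, 0.1, -0.4]
width: 85.0
1.8 [527.90744808 191.99819039 231.29422782] [ 7.06945902e-01  4.41263672e-04  7.07267390e-01 -3.69362692e-04] [2.03666203e-01 3.27045679e-01 4.50401786e-02 1.28921541e+00
 1.91783638e-04 2.04812561e-01]
red_nut 0.59 [519.9 191.7 122.6]
red_nut_grip 0.9 [520.4 195.7 115.3]
red_machine 0.6 [510.3 194.2  69.8]
0.58 309 344 179 271 326.1303703703704 222.9669135802469
[517.59919294 192.21605738] ((519.8604736328125, 192.40382385253906), (24.68587303161621, 67.3577651977539), 89.22283935546875)
371.64829954431775 325.18705972854667 241.2254326142378 [[ 3.00000e-03  1.00000e+00 -1.00000e-03 -1.92910e+02]
 [-9.59000e-01  3.00000e-03 -2.84000e-01  5.41937e+02]
 [-2.84000e-01  2.00000e-03  9.59000e-01 -2.28423e+02]
 [ 0.00000e+00  0.00000e+00  0.00000e+00  1.00000e+00]]
```

View pics/w2.png

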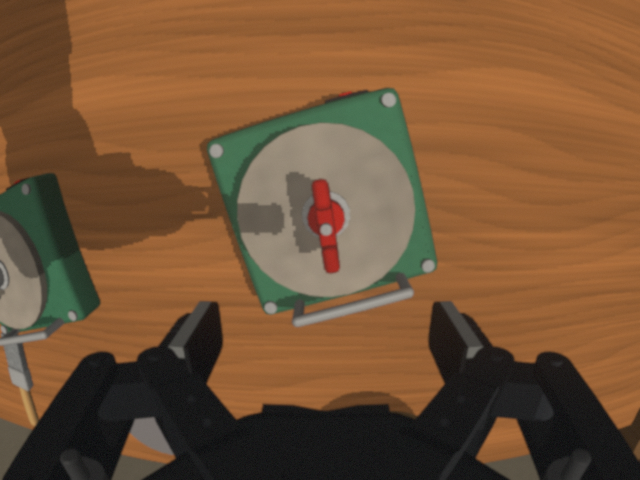

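The nut is clear in the picture. Its wing ends are at (320,183) and (332,270), the bolt tip at (326,230), and the rest bar lies below at about (350,308).

Run:
```python
from h import *
c=capture("wrist"); s=robot.state()
a=atz(*fray(c,320,183),120);b=atz(*fray(c,332,270),120);h=atz(*fray(c,326,230),115)
print(a,b,(a+b)/2,np.linalg.norm(a-b),np.degrees(np.arctan2(b[1]-a[1],b[0]-a[0])),h)
d=np.array([h,]);
# disc centre from outline extremes at z=74
for u,v in [(238,210),(414,210),(326,123),(326,297)]: print(atz(*fray(c,u,v),74).round(1))
print(s["position"])
```

```text
[488.36926369 188.85235026 120.        ] [551.84916364 197.32805328 120.        ] [520.10921366 193.09020177 120.        ] 64.04322945638222 7.605033372240317 [523.02864748 192.95973025 115.        ]
[516.4 119.4  74. ]
[516.4 266.7  74. ]
[446. 193.  74.]
[595.2 193.   74. ]
[528.03590905 192.23693378 231.57411138]
```

```bash
python3 -m pendant '0 0.001 -0.0075 -7.5 0 0 0.085; 0.03 0.001 -0.0075 -7.5 0 0 0.085; 0.065 0.001 -0.0075 -7.5 0 0 0.07; 0.1 0.001 -0.0075 -7.5 0 0 0.06; 0.13 0.001 -0.0075 -7.5 0 0 0.06; 0.141 0.001 -0.0075 -7.5 0 0 0.06; 0.141 0.001 -0.0075 -7.5 0 0 0.06' 60
python3 - <<'E'
from h import *
c=capture("wrist"); s=robot.state(); print(s["clock"],s["position"],s["wrist_force"],s["qpos"],s["width"])
cv2.imwrite("pics/w3.png",c["image"][...,::-1])
E
```

```text
clock: 2.63
position: [519.2, 192.5, 87.8]
eef_rot: [0.704, -0.046, 0.707, 0.046]
wrist_force: [0.1, -0.4, 0.4]
width: 59.9
2.6833 [520.2071886  192.73468392  89.69881244] [-0.09733317 -0.44515958  1.05853405] [ 2.07898151e-01  3.94983756e-01 -2.50260011e-01  9.27517676e-01
  4.12830628e-05  7.78990035e-02] 60.46401363278327
```

View pics/w3.png

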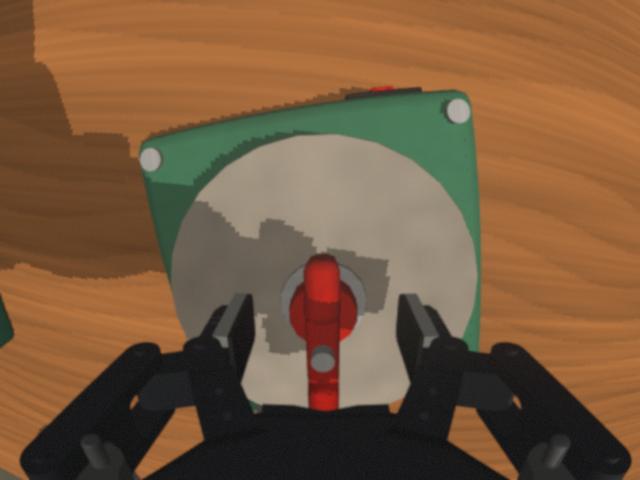

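The wing at x≈322 is centred between the fingers (pads at about 245 and 400) and aligned with them. I'll close the fingers.

```bash
python3 -m pendant '0 0 0 0 0 0 0.03; 0 0 0 0 0 0 0.015; 0 0 0 0 0 0 0.005; 0 0 0 0 0 0 0.0; 0 0 0 0 0 0 0; 0 0 0 0 0 0 0; 0 0 0 0 0 0 0' 60
```

```text
clock: 3.27
position: [522.6, 192.2, 92.4]
eef_rot: [0.707, -0.046, 0.704, 0.045]
wrist_force: [-0.7, -5.5, 15.3]
width: 11.2
```

```bash
python3 -m pendant '0 0 0 5 0 0 0; 0 0 0 10 0 0 0; 0 0 0 15 0 0 0; 0 0 0 20 0 0 0; 0 0 0 25 0 0 0; 0 0 0 30 0 0 0; 0 0 0 35 0 0 0; 0 0 0 40 0 0 0' 80
python3 - <<'E'
from h import *
s=robot.state(); print(s["wrist_force"],s["moment"],s["qpos"],s["width"])
E
```

```text
clock: 3.93
position: [522.5, 191.4, 92.4]
eef_rot: [0.68, 0.2, 0.677, -0.2]
wrist_force: [-1.6, -11.5, 18.5]
width: 10.6
[ -1.64029689 -11.54471222  18.52063678] [-2.31560258  0.39257855  0.22271837] [ 0.2063332   0.39197233 -0.24692028  0.92846828 -0.00310166  0.78002032] 10.559744368639219
```

```bash
python3 -m pendant '0 0 0 5 0 0 0; 0 0 0 10 0 0 0; 0 0 0 15 0 0 0; 0 0 0 20 0 0 0; 0 0 0 25 0 0 0; 0 0 0 30 0 0 0; 0 0 0 35 0 0 0; 0 0 0 40 0 0 0' 80
python3 - <<'E'
from h import *
c=capture("wrist"); s=robot.state(); print(s["wrist_force"],s["moment"],s["qpos"],s["width"])
cv2.imwrite("pics/w4.png",c["image"][...,::-1])
E
```

```text
clock: 4.6
position: [521.8, 190.9, 92.4]
eef_rot: [0.57, 0.42, 0.567, -0.42]
wrist_force: [-6.2, -15.2, 22.6]
width: 10.4
[ -5.2640576  -16.41584745  21.49954723] [-2.98512201  1.12789421 -0.03140939] [ 0.20607942  0.39171479 -0.24750638  0.9294753  -0.00404232  1.48505282] 10.391453849254747
```

View pics/w4.png

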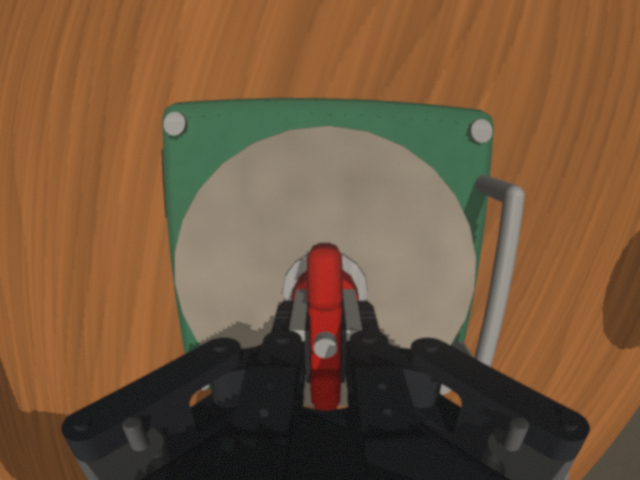

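The nut, at pixel (325,330), has turned with the fingers, and the machine is now seen about 80° round. I'll open partly, which keeps clear of the rest bar on the right, and then rise.

```bash
python3 -m pendant '0 0 0 0 0 0 0.02; 0 0 0 0 0 0 0.045; 0 0 0 0 0 0 0.045; 0 0 0 0 0 0 0.045; -0.02 0 0 0 0 0 0.045; -0.06 0 0 0 0 0 0.045; -0.1 0 0 0 0 0 0.045; -0.14 0 0 0 0 0 0.045' 80; python3 -m pendant '-0.01 0 0 0 0 0 0.045; -0.01 0 0 0 0 0 0.045; -0.01 0 0 0 0 0 0.045; -0.01 0 0 0 0 0 0.045'
python3 - <<'E'
from h import *
c=capture("wrist"); s=robot.state(); print(s["clock"],s["position"],s["wrist_force"],s["joint_vel"],s["width"])
for r in trace("wrist","red_nut")[:1]:
    ys,xs=np.nonzero(r["mask"]); P=np.array([atz(*fray(c,u,v),118)[:2] for u,v in zip(xs,ys)]); q=cv2.boxPoints(cv2.minAreaRect(P.astype(np.float32)))
    w,V=np.linalg.eigh(np.cov(P.T)); print(r["conf"],P.mean(0),np.degrees(np.arctan2(V[1,1],V[0,1])))
cv2.imwrite("pics/w5.png",c["image"][...,::-1])
E
```

```text
clock: 5.32
position: [520.4, 192.5, 232.0]
eef_rot: [0.57, 0.418, 0.57, -0.419]
wrist_force: [1.4, -0.2, 0.5]
width: 45.0
clock: 5.65
position: [520.6, 192.4, 239.0]
eef_rot: [0.569, 0.418, 0.57, -0.419]
wrist_force: [1.0, -0.4, -0.3]
width: 45.3
5.7 [520.50951959 192.36773932 238.83610989] [-0.52123805 -0.25530837  0.21832805] [-7.93492857e-04  2.68682428e-03  1.72843931e-03  3.22885182e-03
  5.85539430e-05  2.60452733e-04] 44.99633502996817
0.93 [519.58631252 195.06867627] 107.90103097378756
```

View pics/w5.png

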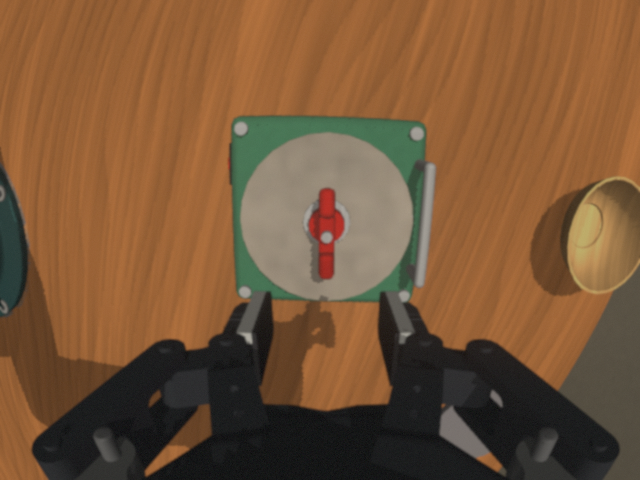

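The nut, at (326,225), is free and its wing line is now at −72°. It was at +7.6°, so it has turned about 80° clockwise. The fingers are well above it.

```bash
python3 -c "
from station import robot
print(robot.sign_off())"
```

```text
the job is handed in; nothing more can be done
None
```

I slackened the red nut about 80° (1.39 rad) clockwise seen from above, which loosens its left-hand thread. I then let go, rose about 150 mm clear and handed the job in at 5.7 s; no verdict is reported.

- **Red nut:** the wrist camera put its wing line at +7.6° before and −72.1° after. The start value is 0 to 0.15 rad, so it should now stand between 1.39 and 1.54 rad, against the 0.9 needed. I only turned it clockwise.
- **Clear of contact:** at hand-in the wrist force was under 1 N, the fingers were 45 mm open and the arm was at rest. While turning, the wrist force reached about 28 N, against the 120 N limit.
- **Steel nut:** the arm never went near it; I did not measure its angle afterwards.
- **Disagreements:** the first scene-camera fix on the red nut was about 14 mm too far out in x, and the close wrist-camera look corrected it. While gripped, the fingers read 10.4 to 11.2 mm on the 12 mm wings, and the upward wrist force was 15 to 23 N. They may have been resting on the hub, but the nut did not slip.

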